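# Erect the kitting tray and hold its recessed lock button

## Task

Fold the three hinged walls of the blue kitting tray fully upright. Then take the orange-handled stylus from its holder, reach it through the hole in the top of the grey switch box and press the red lock button all the way down, and finish like that: keep gripping the stylus and keep the button held down, with the walls still up. Leave the other things on the table where they are.

Things in the scene. Friction and masses are not known exactly. Their poses are not given: they have to be found in the camera images.
- tray: blue folding tray fixed on a low pedestal; grey floor 120 (x) by 150 mm (y), its top 40 mm above the table. Origin: on the table under the floor's centre; z up, +x to the blue back wall, which already stands fixed upright (92 mm above the floor); +y to the left wall, -y right, -x front. Under the floor: a foot plate 150 x 180 mm, 8 mm high, otherwise narrower
- flap_left (a joint): hinge of the tray's left wall, a flat blue plastic panel 105 mm long along its hinge, 5 mm thick, 92 mm from hinge to outer edge. 0 rad = lying flat, pointing outward from the tray; pi/2 = upright, against a stop. Starts between 0 and 0.35. The stiff hinge (about 0.1 N m) keeps the wall where it is left
- flap_left_bar (a point): middle of the round yellow grip bar at the outer edge of the left wall; moves with the wall. 9 mm thick, parallel to the hinge, 88 mm from it. Between the bar and the panel is an open hand-hold slot, 81 mm long, 33 mm clear, which a finger can pass through
- flap_left_hinge (a point): middle of the hinge line of the left wall, 40 mm above the table; the wall swings in the vertical plane through this point and the bar's middle
- flap_right (a joint): hinge of the tray's right wall, a flat blue plastic panel 105 mm long along its hinge, 5 mm thick, 92 mm from hinge to outer edge. 0 rad = lying flat, pointing outward from the tray; pi/2 = upright, against a stop. Starts between 0 and 0.35. The stiff hinge (about 0.1 N m) keeps the wall where it is left
- flap_right_bar (a point): middle of the round yellow grip bar at the outer edge of the right wall; moves with the wall. 9 mm thick, parallel to the hinge, 88 mm from it. Between the bar and the panel is an open hand-hold slot, 81 mm long, 33 mm clear, which a finger can pass through
- flap_right_hinge (a point): middle of the hinge line of the right wall, 40 mm above the table; the wall swings in the vertical plane through this point and the bar's middle
- flap_front (a joint): hinge of the tray's front wall, a flat blue plastic panel 138 mm long along its hinge, 5 mm thick, 92 mm from hinge to outer edge. 0 rad = lying flat, pointing outward from the tray; pi/2 = upright, against a stop. Starts between 0 and 0.35. The stiff hinge (about 0.1 N m) keeps the wall where it is left
- flap_front_bar (a point): middle of the round yellow grip bar at the outer edge of the front wall; moves with the wall. 9 mm thick, parallel to the hinge, 88 mm from it. Between the bar and the panel is an open hand-hold slot, 114 mm long, 33 mm clear, which a finger can pass through
- flap_front_hinge (a point): middle of the hinge line of the front wall, 40 mm above the table; the wall swings in the vertical plane through this point and the bar's middle
- switch_box: grey switch box with two yellow stripes on top, 90 x 90 mm, 68 mm high, fixed to the table. Origin: centre of its underside, z up
- aperture (a point): centre of the mouth of the round hole in the top of the switch box: 20 mm diameter, vertical, 68 mm above the table
- button_top (a point): centre of the top of the red lock button, 18 mm wide, at the bottom of that hole: 35 mm below the mouth (33 mm above the table) when not pressed
- lock_button (a joint): travel of the button, m: 0 = out, 0.006 = fully down, pressed straight down. A spring pushes back: 1.2 N at first, 4.8 N fully down, and it springs back when released
- holder: black block 50 x 50 x 50 mm fixed to the table, with a 10 mm hole in the middle of its top, 45 mm deep, where the stylus stands. Origin: centre of its underside
- stylus: loose stylus, 126 mm long, about 35 g, standing upright in the holder, its tip 5 mm above the table. Origin: centre of the flat end of the tip; z runs along the stylus to the handle. Steel shaft 8 mm thick from 0 to 64 mm, round orange handle 14 mm thick from 64 to 126 mm (grip it near 95 mm)
- screwdriver: green-handled screwdriver lying on the table; a bystander, to be left alone
- wrench: steel open-ended wrench lying on the table; a bystander, to be left alone
- tape_roll: yellow ring, a tape roll, 64 mm across, 22 mm high; a bystander, to be left alone
- parts_jar: white jar with a grey lid, 48 mm across, 60 mm high; a bystander, to be left alone
- bushing: upright brass plug, 28 mm across, 25 mm high; a bystander, to be left alone
- small_bin: small empty open blue bin, 100 x 80 x 45 mm; a bystander, to be left alone
- card_block: orange block of cards, 70 x 50 x 20 mm; a bystander, to be left alone
Mind the look-alikes: they are no part of the job. There is more than one size of the switch_box; the one meant has the size given above.

How it is judged (in metres and radians):
On the way, in this order (a step that is already met when the one before it is completed fails the run):
1. the left, right and front walls of the tray all stand upright (value of joint each of flap_left, flap_right, flap_front above 1.45 rad), for 0.2 s.
2. the gripped stylus holds the lock button down through the hole (value of joint lock_button above 0.0045 m and distance between stylus and button_top below 0.01 m and contact force between stylus and switch_box above 1.5 N and contact force between the fingers and stylus above 1 N), for 0.3 s.
At the end, for the whole second after the job is handed in: The program ends holding: the three walls stand upright (each hinge above 1.45 rad, within 7 degrees of upright), the lock button is pressed more than 4.5 mm of its 6 mm by the stylus (tip within 10 mm of the button's centre, pushing with over 1.5 N), and the fingers still grip the stylus (all of step 1 and all of step 2); the arm keeps its last pose, push and grip.
It fails at once if a bystander on the table was moved more than 3 cm (distance of any of screwdriver, wrench, tape_roll, parts_jar, bushing, small_bin, card_block from where it was at the start of the episode above 0.03 m).
It also fails if it takes over 72 s, if anything falls off the work surface, if the arm or the gripper's body presses on something with over 40 N, if the wrist force passes 120 N, or if a joint passes its speed limit or range.

## Robot

A 6-joint arm with a two-finger parallel gripper is mounted at the origin on the work surface. World frame = base frame: x ahead of the robot, y to its left, z up, the work surface at z = 0. Lengths are in mm, angles in degrees, forces in N, time in s.
With the tool pointing down it reaches from about 350 to 850 mm from the base axis. Payload 8.1 kg.
Tool frame: the origin (TCP) lies on the mounting face of the last link; the fingertips stand 173 mm ahead of it and the grasp point (between the pads) lies 155 mm ahead of it; z points along the fingers, y is the direction in which the jaws open and shut (so a half turn about z gives the same grasp; the last joint's range is limited). The gripper opens to 85 mm and grips with 20 to 120 N. Pads are 22 mm wide; open, the fingers measure 114 mm over their backs; the gripper's body (76 mm by 85 mm) begins 54 mm behind the grasp point. The pads swing forward as they close: fully open they stand 13 mm farther back than shut.
Start: joints at [-79.893, 7.471, 85.268, -0, 87.261, -4.893], TCP at [155.312, -579.556, 404.692] pointing down, gripper open.
Joint ranges: [-169.43, 169.43], [-51.17, 129.36], [1.28, 143.12], [-76.62, 256.62], [0, 156.53], [-152.29, 152.29]. Speed limits (degrees/s): [136.94, 136.94, 159.86, 180, 180, 180].

## Interface

Orientations are given as [roll, pitch, yaw] about the fixed x, y, z axes, in that order (R = Rz(yaw) Ry(pitch) Rx(roll)).
In Python, from bench import * gives the robot as it stands.
- The arm moves only by the shell command python3 -m jog 'ROWS' [FORCE]. ROWS is JSON, a list of rows, each an object of numbers: "tx", "ty", "tz": the shift along the tool's x, y, z as a fraction of full scale; "ax", "ay", "az": the turn, a rotation vector about the tool's x, y, z as a fraction of full scale; "hand": the opening, from 0 (shut) to 1 (fully open). A call has 1 to 5 rows; each row is the pose to reach, as a shift and turn from the pose commanded when the call began, along the tool's axes at that moment; what a row does not reach only later rows make up. Full scale, the value 1, is 150 mm for a shift and 45 degrees for a turn. A row lasts 1/12 s, in which the tool goes at most 41.7 mm and 7.16 degrees, less where a joint would pass 70% of its speed; a pose out of reach is approached as far as the arm can. A call with a number of a shift or a turn outside -1 to 1 is refused whole. A call with a gripper value outside its range is refused whole. The fingers move at their own pace and stop on an object; FORCE is the grip in N (left out, the last holds). Time passes only in rows, so rows that repeat a pose let the fingers close. It gives the time, the measured TCP pose, the force and the opening at its end, in the units of the state.
- sense(): the state, without advancing time (a new reading comes with each control period).
- snapshot(name): name is "scene" or "top"; returns a dict with "pixels" (400x640x3 uint8, red, green, blue), "z_map" (400x640 float32, mm along the optical axis (not along the pixel's ray), 0 where there is no reading), "intrinsics" (3x3 intrinsics, pixels), "R" (3x3) and "t" (3): a world point X has camera coordinates R X + t. Camera axes: x right, y down, z forward; pixel columns grow to the right and rows downward; lengths in mm; the calibration is good to about 2 mm. A picture is of the moment at which its call begins.
- hand_in(): hands the job in, once; it reports no verdict.
The state is a dict: "time": time; "joint_pos": joint angles; "qd": joint speeds; "joint_efforts": joint torques, N m; "tool_pos": TCP position; "tcp_rot": TCP orientation; "ft_force": force on the tool from outside, world axes, zero at the start; "wrist_torque": the same for the moment, N m; "finger_gap": finger opening in mm.
Only numpy, scipy, OpenCV 4.12 (cv2) and the standard library are available. Lean on these libraries where they do the work, as an engineer would, in place of code of your own. Each camera call takes 0.05 s, during which the arm holds its last target.

## Working session

There is one attempt and no reset: what is moved stays moved. The work goes in short steps, Python scripts to look and compute and a shell command to move; the robot and the scene stay as the last step left them, time stands still between calls to the robot, and variables do not carry over. Pictures are saved under pics/ and viewed, and the job is handed in when it is done.

```bash
ls; mkdir -p pics; python3 - <<'E'
from bench import *
import cv2, numpy as np, pickle
for n in ("scene","top"):
    s=snapshot(n); cv2.imwrite(f"pics/{n}0.png",s["pixels"][:,:,::-1]); pickle.dump(s,open(f"{n}0.pkl","wb"))
    print(n,np.round(s["intrinsics"],1).tolist(),np.round(s["R"],3).tolist(),np.round(s["t"],1).tolist())
print(sense())
E
```

```text
pics
scene [[468.8, 0.0, 318.7], [0.0, 468.8, 207.1], [0.0, 0.0, 1.0]] [[-0.712, 0.702, -0.01], [0.394, 0.388, -0.833], [-0.581, -0.597, -0.553]] [378.9, -162.8, 1636.5]
top [[510.0, 0.0, 319.0], [0.0, 510.0, 202.0], [0.0, 0.0, 1.0]] [[-0.01, -1.0, -0.002], [-0.984, 0.01, -0.18], [0.18, -0.0, -0.984]] [5.2, 526.1, 1782.5]
{'time': 0.1, 'joint_pos': array([-7.98919246e+01,  7.51102037e+00,  8.53233784e+01, -5.51480137e-04,
        8.72630968e+01, -4.89162610e+00]), 'qd': array([ 0.03030645,  0.02519285, -0.06137712,  0.07405951,  0.01948116,
        0.01730603]), 'joint_efforts': array([ 6.43214480e-04, -5.70951641e+01, -5.01942766e+01, -7.78126218e-05,
        8.12189042e-03, -2.07352122e-05]), 'tool_pos': array([ 155.28535333, -579.33760036,  403.7433551 ]), 'tcp_rot': array([-1.79902813e+02, -7.76476741e-03,  1.49997217e+01]), 'ft_force': array([-2.24749040e-01,  1.70615902e-05, -2.22726562e-01]), 'wrist_torque': array([0.03155104, 0.01078223, 0.02608741]), 'finger_gap': 85.39738414230217}
```

View pics/scene0.png

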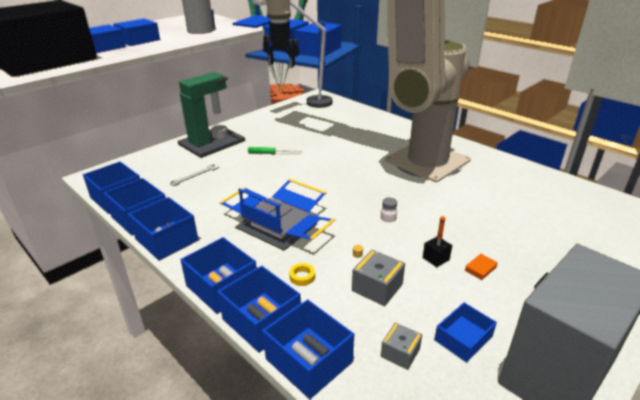

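View pics/top0.png

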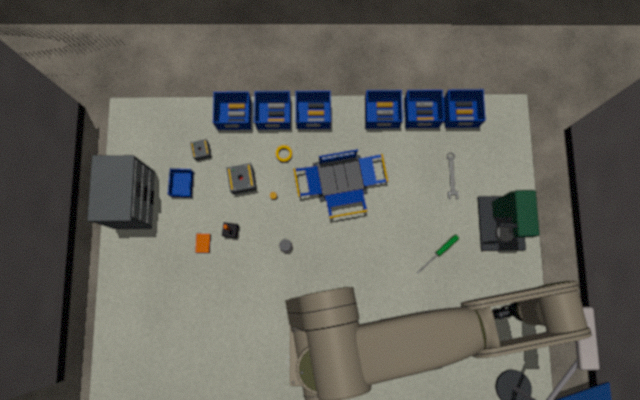

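Both views show the tray (top px ~345,180), the large switch box (241,178), a smaller look-alike (200,149) and the holder with stylus (230,230). I'll enlarge the top view.

```bash
cat > h.py <<'E'
import numpy as np, pickle, cv2
def load(n): return pickle.load(open(n,'rb'))
def ray(s,u,v):
    K=s["intrinsics"];d=np.linalg.inv(K)@[u,v,1]
    R=np.array(s["R"]);return -R.T@s["t"], R.T@d
def atz(s,u,v,z):
    c,d=ray(s,u,v);return c+d*(z-c[2])/d[2]
def dep(s,u,v):
    c,d=ray(s,u,v);return c+d*float(s["z_map"][int(round(v)),int(round(u))])
def proj(s,X):
    c=np.array(s["R"])@X+s["t"];p=s["intrinsics"]@c;return p[:2]/p[2]
def crop(s,u0,v0,w,h,k,name):
    im=s["pixels"][v0:v0+h,u0:u0+w,::-1];cv2.imwrite(name,cv2.resize(im,None,fx=k,fy=k,interpolation=cv2.INTER_CUBIC))
E
python3 - <<'E'
from h import *
s=load('top0.pkl');crop(s,285,140,110,85,7,'pics/tray.png');crop(s,180,130,120,90,6,'pics/box.png');crop(s,190,205,60,50,10,'pics/hold.png')
t=load('scene0.pkl');crop(t,210,165,135,95,6,'pics/tray_s.png');crop(t,340,200,160,90,5,'pics/box_s.png')
E
```

```text
(no output)
```

View pics/tray.png

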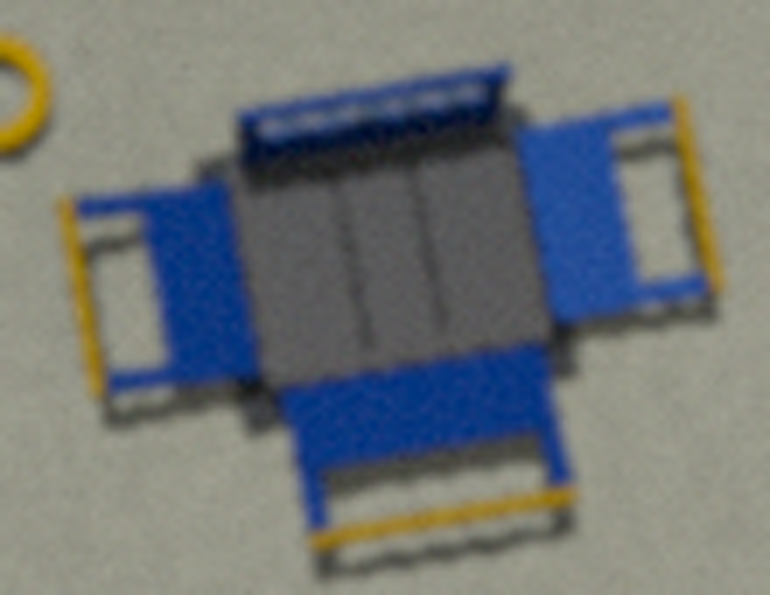

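View pics/box.png

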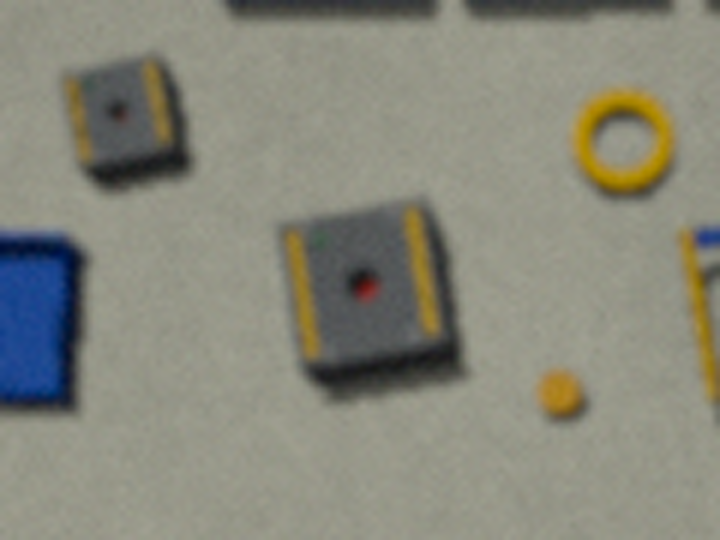

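View pics/hold.png

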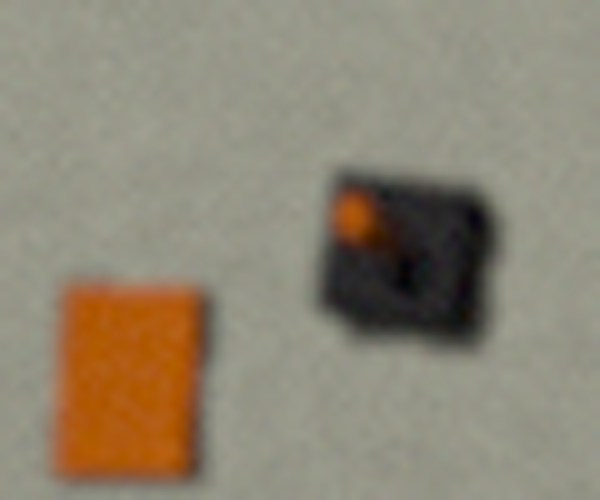

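View pics/tray_s.png

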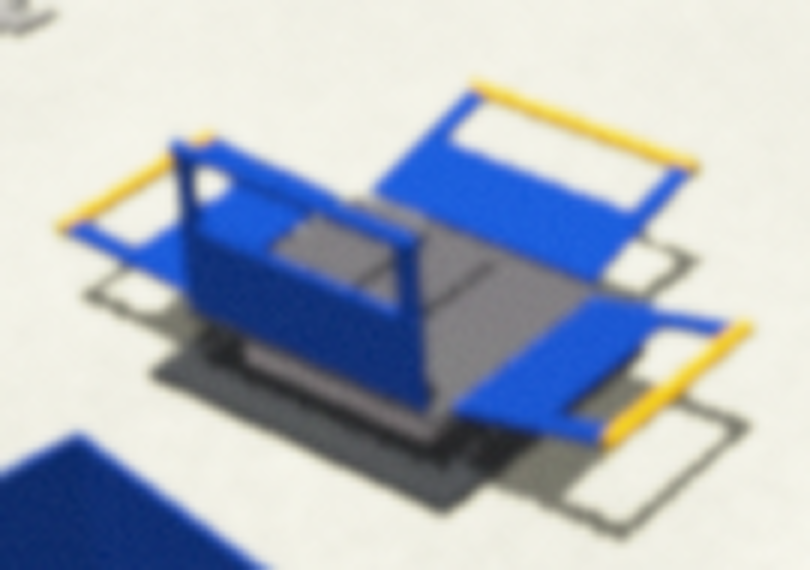

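View pics/box_s.png

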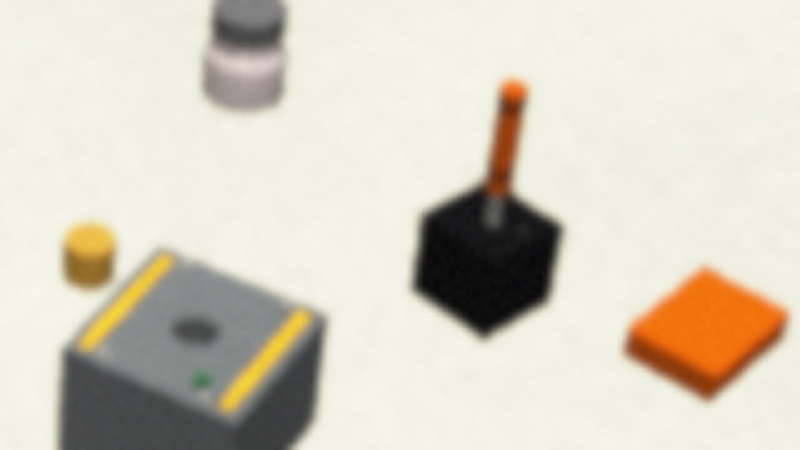

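```bash
python3 - <<'E'
from h import *
s=load('top0.pkl');t=load('scene0.pkl')
def cT(x,y):return ((x+.5)/7-.5+285,(y+.5)/7-.5+140)
def cS(x,y):return ((x+.5)/6-.5+210,(y+.5)/6-.5+165)
def cB(x,y):return ((x+.5)/6-.5+180,(y+.5)/6-.5+130)
def cH(x,y):return ((x+.5)/10-.5+190,(y+.5)/10-.5+205)
def cBS(x,y):return ((x+.5)/5-.5+340,(y+.5)/5-.5+200)
def tri(a,b):
    c1,d1=ray(s,*a);c2,d2=ray(t,*b)
    A=np.stack([d1,-d2],1);k=np.linalg.lstsq(A,c2-c1,rcond=None)[0]
    p,q=c1+d1*k[0],c2+d2*k[1];return np.round((p+q)/2,1),round(np.linalg.norm(p-q),1)
for n,a,b in [("L far",(68,205),(748,330) ),("L near",(97,390),(748,330)),("L far",(68,205),(608,440)),
 ("R near",(714,288),(208,138)),("R far",(680,105),(60,228)),("F right",(572,495),(475,88)),("F left",(318,540),(695,165)),("F r2",(572,495),(695,165)),
 ("back top R",(507,72),(178,145)),("back top L",(243,115),(415,238))]:
    print(n,*tri(cT(*a),cS(*b)))
print("floor corners z40")
for n,p in [("FL",(262,388)),("FR",(552,345)),("BL",(225,180)),("BR",(520,130)),("mid",(395,255))]:print(n,np.round(atz(s,*cT(*p),40),1))
print("box corners z68")
B=[(278,225),(422,198),(455,345),(312,365)]
P=[atz(s,*cB(*p),68) for p in B]
for p in P:print(np.round(p,1))
print(np.mean(P,0),[round(np.linalg.norm(P[i]-P[i-1]),1) for i in range(4)])
print("ap top",atz(s,*cB(362,285),68),"ap scene",atz(t,*cBS(195,331),68))
print("sty top",tri(cH(353,213),cBS(513,90)))
H=[(335,172),(492,186),(485,290),(325,300)]
print("sty z131",atz(s,*cH(353,213),131),atz(t,*cBS(513,88),131), "base at z50 scene",atz(t,*cBS(492,222),50))
print("hold top corners scene",[np.round(atz(t,*cBS(*p),50),0) for p in [(420,212),(487,270),(560,232),(498,183)]])
# depths along
for n,p in [("Lbar",(82,297)),("Lpanel",(200,280)),("Rpanel",(585,215)),("Rbar",(697,200)),("Fpanel",(420,400)),("floor",(300,280)),("Fbar",(445,517))]:print(n,np.round(dep(s,*cT(*p)),1))
print("box top dep",dep(s,*cB(330,300)),dep(s,*cB(110,140)))
E
```

```text
L far [616.2 105.3 113.1] 51.7
L near [548.3  74.4  59.1] 2.7
L far [646.3  88.4  58.8] 1.1
R near [ 602.7 -245.5   45.5] 0.7
R far [ 701.3 -231.4   43.9] 1.0
F right [ 492.4 -167.8   60.3] 0.5
F left [469.2 -37.2  61.4] 3.1
F r2 [ 459.6 -124.6   32.7] 115.9
back top R [ 694.4 -133.9  129.2] 1.3
back top L [672.2  -1.1 131. ] 4.0
floor corners z40
FL [553.2 -11.1  40. ]
FR [ 574.3 -161.3   40. ]
BL [663.9   7.1  40. ]
BR [ 689.3 -147.4   40. ]
mid [622.9 -80.9  40. ]
box corners z68
[653.4 333.3  68. ]
[669.2 247.3  68. ]
[578.8 226.3  68. ]
[567.5 311.1  68. ]
[617.21786886 279.51378084  68.        ] [np.float64(88.6), np.float64(87.5), np.float64(92.7), np.float64(85.5)]
ap top [615.97957223 282.31182761  68.        ] ap scene [617.97427481 283.38291105  68.        ]
sty top (array([432. , 321.3, 128.5]), np.float64(0.9))
sty z131 [431.86063227 320.40347344 131.        ] [433.61267722 322.50441158 131.        ] base at z50 scene [433.30527019 322.96010195  50.        ]
hold top corners scene [array([452., 293.,  50.]), array([467., 342.,  50.]), array([417., 351.,  50.]), array([404., 307.,  50.])]
Lbar [595.8  80.5  68.4]
Lpanel [608.5  20.4  49.3]
Rpanel [ 644.8 -180.8   33.6]
Rbar [ 648.3 -237.5   49.7]
Fpanel [543.4 -91.8  53.5]
floor [611.2 -31.5  35.1]
Fbar [1.973e+02 3.000e-01 1.848e+03]
box top dep [605.85528564 300.39065198  72.96008272] [711.67701691 439.6212439   51.96009804]
```

```bash
cat >> h.py <<'E'
from scipy.spatial.transform import Rotation as Ro
C=np.array([623.5,-79.,0]);Y=np.radians(9);XT=np.array([np.cos(Y),np.sin(Y),0]);YT=np.array([-np.sin(Y),np.cos(Y),0]);Z=np.array([0,0,1.])
def cur():
    from bench import sense
    s=sense();return s,np.array(s["tool_pos"]),Ro.from_euler('xyz',s["tcp_rot"],degrees=True)
def goto(P,yaw,roll=180,pitch=0):
    s,p,R=cur();R2=Ro.from_euler('xyz',[roll,pitch,yaw],degrees=True)
    d=R.inv().apply(np.array(P)-p)/150;r=(R.inv()*R2).as_rotvec(degrees=True)/45
    print("t",np.round(d,3),"a",np.round(r,3),"| now",np.round(p,1),np.round(s["tcp_rot"],1),np.round(s["ft_force"],1),"gap",round(s["finger_gap"],1),"t",round(s["time"],2))
E
python3 -c "
from h import *
print(C-163*YT);goto(list((C-163*YT)[:2])+[300],9)"
```

```text
[ 648.9988178  -239.99319952    0.        ]
t [ 3.765 -1.332  0.694] a [-0.002 -0.     0.133] | now [ 155.3 -579.3  403.7] [-179.9   -0.    15. ] [-0.2  0.  -0.2] gap 85.4 t 0.1
```

```bash
python3 -m jog '[{"tx":0.25,"ty":-0.09,"az":0.133,"hand":0.3},{"tx":0.5,"ty":-0.18,"az":0.133,"hand":0.3},{"tx":0.75,"ty":-0.27,"az":0.133,"hand":0.3},{"tx":1,"ty":-0.35,"az":0.133,"hand":0.3},{"tx":1,"ty":-0.35,"az":0.133,"hand":0.3}]' 20
python3 -c "
from h import *
goto([649,-240,300],9)"
```

```text
t [ 3.765 -1.332  0.694] a [-0.002 -0.     0.133] | now [ 155.3 -579.3  403.7] [-179.9   -0.    15. ] [-0.2  0.  -0.2] gap 85.4 t 0.1invalid input at $[0]: expected keys tx, ty, tz, ax, ay, az, hand
```

```bash
python3 -m jog '[{"tx":0.25,"ty":-0.09,"tz":0,"ax":0,"ay":0,"az":0.133,"hand":0.3},{"tx":0.5,"ty":-0.18,"tz":0,"ax":0,"ay":0,"az":0.133,"hand":0.3},{"tx":0.75,"ty":-0.27,"tz":0,"ax":0,"ay":0,"az":0.133,"hand":0.3},{"tx":1,"ty":-0.35,"tz":0,"ax":0,"ay":0,"az":0.133,"hand":0.3},{"tx":1,"ty":-0.35,"tz":0,"ax":0,"ay":0,"az":0.133,"hand":0.3}]' 20
python3 -c "
from h import *
goto([649,-240,300],9)"
```

```text
time: 0.52
tool_pos: [291.4, -486.4, 404.3]
tcp_rot: [-179.9, -0.1, 9.3]
ft_force: [-0.6, -0.2, 0.2]
finger_gap: 26.3
t [ 2.616 -1.234  0.704] a [-0.003 -0.003  0.007] | now [ 291.4 -486.4  404.3] [-1.799e+02 -1.000e-01  9.300e+00] [-0.6 -0.2  0.2] gap 26.3 t 0.52
```

```bash
python3 -m jog '[{"tx":0.25,"ty":-0.12,"tz":0,"ax":0,"ay":0,"az":0,"hand":0.3},{"tx":0.5,"ty":-0.24,"tz":0,"ax":0,"ay":0,"az":0,"hand":0.3},{"tx":0.75,"ty":-0.36,"tz":0,"ax":0,"ay":0,"az":0,"hand":0.3},{"tx":1,"ty":-0.47,"tz":0,"ax":0,"ay":0,"az":0,"hand":0.3},{"tx":1,"ty":-0.47,"tz":0,"ax":0,"ay":0,"az":0,"hand":0.3}]' 20
python3 -m jog '[{"tx":0.25,"ty":-0.12,"tz":0,"ax":0,"ay":0,"az":0,"hand":0.3},{"tx":0.5,"ty":-0.24,"tz":0,"ax":0,"ay":0,"az":0,"hand":0.3},{"tx":0.75,"ty":-0.36,"tz":0,"ax":0,"ay":0,"az":0,"hand":0.3},{"tx":1,"ty":-0.47,"tz":0,"ax":0,"ay":0,"az":0,"hand":0.3},{"tx":1,"ty":-0.47,"tz":0,"ax":0,"ay":0,"az":0,"hand":0.3}]' 20
python3 -c "
from h import *
goto([649,-240,300],9)"
```

```text
time: 0.93
tool_pos: [428.5, -392.7, 404.2]
tcp_rot: [-179.9, -0.1, 9.3]
ft_force: [0.1, -1.2, 0.3]
finger_gap: 25.7
time: 1.35
tool_pos: [565.2, -299.1, 403.5]
tcp_rot: [-179.9, -0.1, 9.3]
ft_force: [0.0, -0.7, -0.9]
finger_gap: 25.6
t [ 0.614 -0.297  0.692] a [-0.003 -0.002  0.007] | now [ 565.2 -299.1  403.5] [-1.799e+02 -1.000e-01  9.300e+00] [ 0.  -0.7 -0.9] gap 25.6 t 1.35
```

```bash
python3 -m jog '[{"tx":0.2,"ty":-0.1,"tz":0.1,"ax":0,"ay":0,"az":0,"hand":0.3},{"tx":0.4,"ty":-0.2,"tz":0.3,"ax":0,"ay":0,"az":0,"hand":0.3},{"tx":0.62,"ty":-0.297,"tz":0.5,"ax":0,"ay":0,"az":0.007,"hand":0.3},{"tx":0.62,"ty":-0.297,"tz":0.69,"ax":0,"ay":0,"az":0.007,"hand":0.3},{"tx":0.62,"ty":-0.297,"tz":0.69,"ax":0,"ay":0,"az":0.007,"hand":0.3}]' 20
python3 - <<'E'
from h import *
from bench import *
s=snapshot("scene");t=snapshot("top")
crop(s,200,130,150,120,5,'pics/a1.png');crop(t,285,140,110,85,7,'pics/a1t.png')
goto([650,-240,200],9)
E
```

```text
time: 1.77
tool_pos: [644.7, -242.3, 291.5]
tcp_rot: [-179.6, 0.6, 8.9]
ft_force: [-1.7, 0.7, -3.1]
finger_gap: 25.4
t [ 0.042 -0.025  0.658] a [-0.003  0.006 -0.006] | now [ 644.8 -244.9  298.7] [-179.8    0.3    8.7] [-0.2 -0.9  1.3] gap 25.7 t 1.87
```

View pics/a1.png

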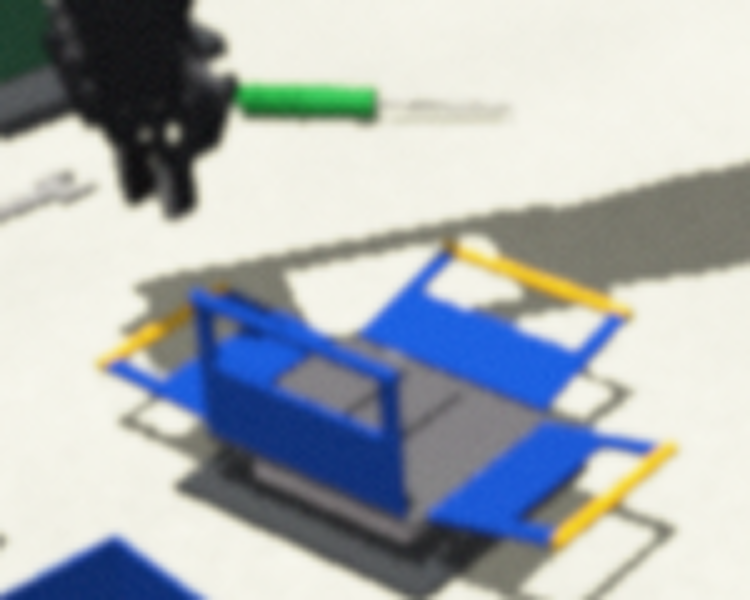

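View pics/a1t.png

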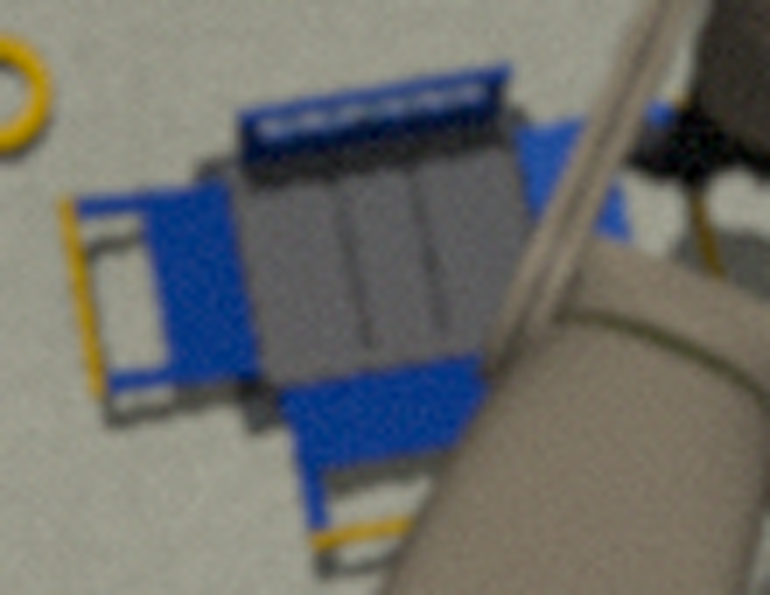

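The scene view shows the fingers (150,200) hanging above the right bar (160,330). The top view agrees. Next I correct by 6 mm and settle before lowering.

```bash
python3 -m jog '[{"tx":0.042,"ty":-0.02,"tz":0.1,"ax":0,"ay":0,"az":0,"hand":0.3},{"tx":0.042,"ty":-0.02,"tz":0.2,"ax":0,"ay":0,"az":0,"hand":0.3},{"tx":0.042,"ty":-0.02,"tz":0.2,"ax":0,"ay":0,"az":0,"hand":0.3},{"tx":0.042,"ty":-0.02,"tz":0.2,"ax":0,"ay":0,"az":0,"hand":0.3}]' 20
python3 -c "
from h import *
goto([650,-240,200],9)"
```

```text
time: 2.2
tool_pos: [650.7, -241.6, 270.3]
tcp_rot: [-179.9, 0.1, 8.7]
ft_force: [0.1, 0.1, -0.1]
finger_gap: 25.6
t [-0.002 -0.011  0.469] a [-0.001  0.002 -0.008] | now [ 650.7 -241.6  270.3] [-1.799e+02  1.000e-01  8.700e+00] [ 0.1  0.1 -0.1] gap 25.6 t 2.2
```

```bash
python3 -m jog '[{"tx":0,"ty":-0.01,"tz":0.15,"ax":0,"ay":0,"az":0,"hand":0.3},{"tx":0,"ty":-0.01,"tz":0.3,"ax":0,"ay":0,"az":0,"hand":0.3},{"tx":0,"ty":-0.01,"tz":0.42,"ax":0,"ay":0,"az":0,"hand":0.3},{"tx":0,"ty":-0.01,"tz":0.46,"ax":0,"ay":0,"az":0,"hand":0.3},{"tx":0,"ty":-0.01,"tz":0.46,"ax":0,"ay":0,"az":0,"hand":0.3}]' 20
python3 -m jog '[{"tx":0,"ty":0,"tz":0,"ax":0,"ay":0,"az":0,"hand":0},{"tx":0,"ty":0,"tz":0,"ax":0,"ay":0,"az":0,"hand":0},{"tx":0,"ty":0,"tz":0,"ax":0,"ay":0,"az":0,"hand":0},{"tx":0,"ty":0,"tz":0,"ax":0,"ay":0,"az":0,"hand":0}]' 20
python3 - <<'E'
from h import *
from bench import *
s=snapshot("scene")
crop(s,200,130,150,120,5,'pics/a2.png')
goto([650,-240,200],9)
E
```

```text
time: 2.62
tool_pos: [650.3, -239.8, 200.6]
tcp_rot: [-179.9, 0.2, 8.7]
ft_force: [-0.0, 0.1, -0.2]
finger_gap: 25.6
time: 2.95
tool_pos: [651.4, -238.6, 203.5]
tcp_rot: [-179.9, -0.0, 8.7]
ft_force: [-3.9, 6.9, -2.0]
finger_gap: 8.5
t [-0.011  0.008  0.023] a [-0.002 -0.    -0.006] | now [ 651.4 -238.6  203.5] [-179.9   -0.     8.7] [-2.5  6.9 -2.7] gap 8.1 t 3.0
```

View pics/a2.png

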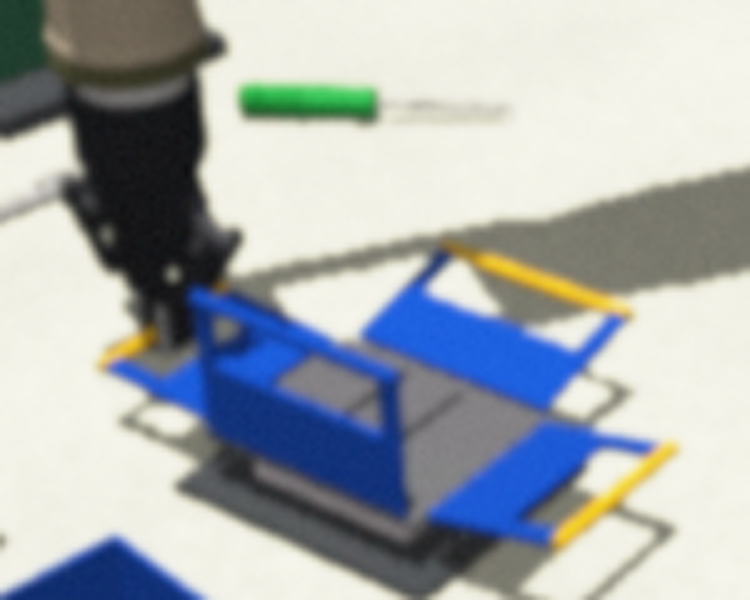

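The scene view shows the fingers gripping the right bar (160,335) with the gap at 8.5 mm. Now I swing the wall through its arc.

```bash
python3 -m jog '[{"tx":0,"ty":-0.012,"tz":-0.09,"ax":0,"ay":0,"az":0,"hand":0},{"tx":0,"ty":-0.05,"tz":-0.208,"ax":0,"ay":0,"az":0,"hand":0},{"tx":0,"ty":-0.111,"tz":-0.314,"ax":0,"ay":0,"az":0,"hand":0},{"tx":0,"ty":-0.193,"tz":-0.405,"ax":0,"ay":0,"az":0,"hand":0},{"tx":0,"ty":-0.293,"tz":-0.477,"ax":0,"ay":0,"az":0,"hand":0}]' 20
python3 - <<'E'
from h import *
from bench import *
s=snapshot("scene")
crop(s,200,130,150,120,5,'pics/a3.png')
goto(C-75*YT+[0,0,128+155],9)
E
```

```text
time: 3.42
tool_pos: [644.4, -197.2, 276.9]
tcp_rot: [179.9, -0.0, 8.7]
ft_force: [-5.3, -3.4, -1.6]
finger_gap: 7.5
t [-0.018 -0.282 -0.028] a [ 0.002 -0.001 -0.006] | now [ 644.4 -194.4  278.8] [179.9  -0.    8.7] [-10.4  -1.2   3.9] gap 7.8 t 3.47
```

View pics/a3.png

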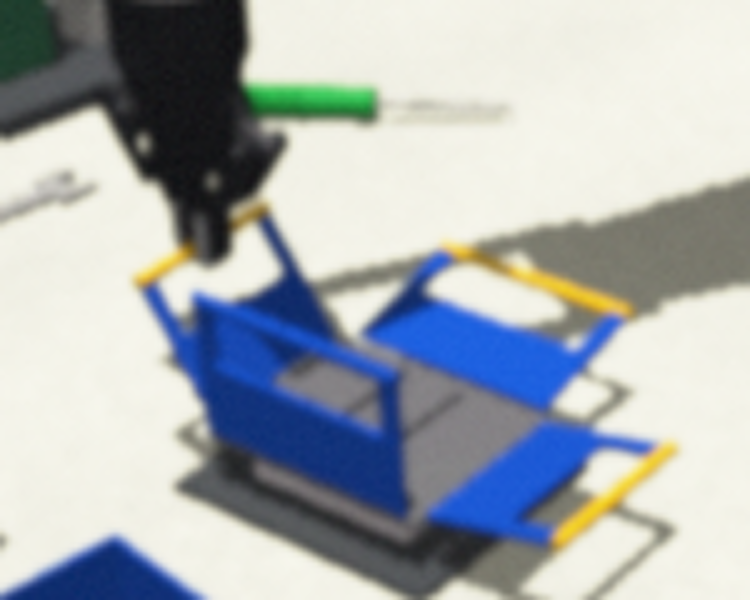

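The right wall stands at about 60° with the bar gripped at (205,240). I continue to upright.

```bash
python3 -m jog '[{"tx":0,"ty":-0.112,"tz":-0.05,"ax":0,"ay":0,"az":0,"hand":0},{"tx":0,"ty":-0.212,"tz":-0.073,"ax":0,"ay":0,"az":0,"hand":0},{"tx":0,"ty":-0.3,"tz":-0.079,"ax":0,"ay":0,"az":0,"hand":0},{"tx":0,"ty":-0.31,"tz":-0.079,"ax":0,"ay":0,"az":0,"hand":0},{"tx":0,"ty":-0.31,"tz":-0.079,"ax":0,"ay":0,"az":0,"hand":0}]' 20
python3 - <<'E'
from h import *
goto(C-75*YT+[0,0,128+155],9)
E
```

```text
time: 3.88
tool_pos: [637.8, -150.7, 289.8]
tcp_rot: [179.8, -0.2, 8.7]
ft_force: [-6.6, 0.2, 9.2]
finger_gap: 7.8
t [-0.019  0.013  0.046] a [ 0.004 -0.003 -0.006] | now [ 637.8 -150.7  289.8] [179.8  -0.2   8.7] [-6.6  0.2  9.2] gap 7.8 t 3.88
```

```bash
python3 -m jog '[{"tx":0,"ty":-0.03,"tz":0.02,"ax":0,"ay":0,"az":0,"hand":0},{"tx":0,"ty":-0.03,"tz":0.03,"ax":0,"ay":0,"az":0,"hand":0},{"tx":0,"ty":-0.03,"tz":0.03,"ax":0,"ay":0,"az":0,"hand":0}]' 20
python3 - <<'E'
from h import *
goto(C-75*YT+[0,0,128+155],9)
E
```

```text
time: 4.13
tool_pos: [638.1, -149.3, 288.8]
tcp_rot: [179.5, -0.4, 8.6]
ft_force: [-8.6, -12.1, 18.6]
finger_gap: 8.2
t [-0.023  0.021  0.039] a [ 0.012 -0.009 -0.009] | now [ 638.1 -149.3  288.8] [179.5  -0.4   8.6] [ -8.6 -12.1  18.6] gap 8.2 t 4.13
```

```bash
python3 -m jog '[{"tx":0,"ty":0,"tz":-0.02,"ax":0,"ay":0,"az":0,"hand":0.3},{"tx":0,"ty":0,"tz":-0.02,"ax":0,"ay":0,"az":0,"hand":0.3},{"tx":0,"ty":0.01,"tz":-0.2,"ax":0,"ay":0,"az":0,"hand":0.3},{"tx":0,"ty":0.01,"tz":-0.4,"ax":0,"ay":0,"az":0,"hand":0.3},{"tx":0,"ty":0.01,"tz":-0.4,"ax":0,"ay":0,"az":0,"hand":0.3}]' 20
python3 - <<'E'
from h import *
from bench import *
s=snapshot("scene")
crop(s,200,130,150,120,5,'pics/a4.png')
goto(C+161*YT+[0,0,350],9)
E
```

```text
time: 4.55
tool_pos: [638.9, -147.7, 349.3]
tcp_rot: [179.8, -0.6, 8.7]
ft_force: [1.4, -0.7, 2.8]
finger_gap: 25.5
t [-0.035 -1.54  -0.026] a [ 0.005 -0.01  -0.006] | now [ 638.6 -147.6  347. ] [179.8  -0.5   8.7] [ 0.5 -1.2  0.9] gap 25.8 t 4.6
```

View pics/a4.png

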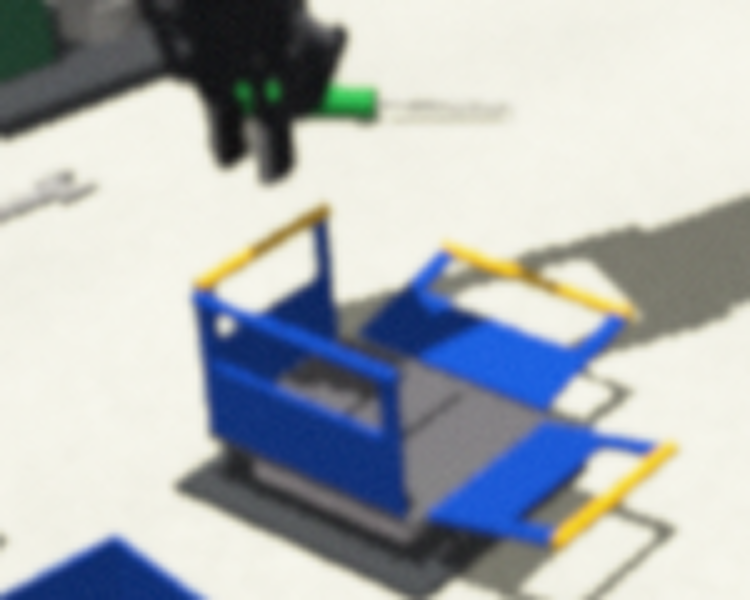

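The right wall is upright (bar from (195,285) to (328,210)). I go over to the left bar.

```bash
python3 -m jog '[{"tx":-0.017,"ty":-0.25,"tz":0,"ax":0,"ay":0,"az":0,"hand":0.3},{"tx":-0.017,"ty":-0.5,"tz":0,"ax":0,"ay":0,"az":0,"hand":0.3},{"tx":-0.017,"ty":-0.77,"tz":0,"ax":0,"ay":0,"az":0,"hand":0.3}]' 20
python3 -m jog '[{"tx":-0.017,"ty":-0.25,"tz":0,"ax":0,"ay":0,"az":0,"hand":0.3},{"tx":-0.017,"ty":-0.5,"tz":0,"ax":0,"ay":0,"az":0,"hand":0.3},{"tx":-0.017,"ty":-0.7,"tz":0,"ax":0,"ay":0,"az":0,"hand":0.3},{"tx":-0.017,"ty":-0.77,"tz":0.2,"ax":0,"ay":0,"az":0,"hand":0.3},{"tx":-0.017,"ty":-0.77,"tz":0.4,"ax":0,"ay":0,"az":0,"hand":0.3}]' 20
python3 -m jog '[{"tx":0,"ty":0,"tz":0,"ax":0,"ay":0,"az":0,"hand":0.3},{"tx":0,"ty":0,"tz":0,"ax":0,"ay":0,"az":0,"hand":0.3},{"tx":0,"ty":0,"tz":0,"ax":0,"ay":0,"az":0,"hand":0.3}]' 20
python3 - <<'E'
from h import *
from bench import *
s=snapshot("scene")
crop(s,200,130,150,120,5,'pics/b1.png')
goto([598,81,214],9)
E
```

```text
time: 4.85
tool_pos: [616.6, -33.1, 340.9]
tcp_rot: [-180.0, -0.0, 8.6]
ft_force: [0.1, 0.3, -0.1]
finger_gap: 25.6
time: 5.27
tool_pos: [597.6, 83.8, 283.2]
tcp_rot: [-180.0, -0.4, 8.9]
ft_force: [-1.1, -0.2, -0.9]
finger_gap: 25.6
time: 5.52
tool_pos: [597.5, 79.9, 282.3]
tcp_rot: [180.0, -0.0, 8.7]
ft_force: [0.7, -0.3, 0.6]
finger_gap: 26.2
t [ 0.    -0.009  0.462] a [ 0.    -0.003 -0.008] | now [598.   79.7 283.2] [ 1.8e+02 -1.0e-01  8.7e+00] [-0.4  0.2  0.7] gap 25.7 t 5.57
```

View pics/b1.png

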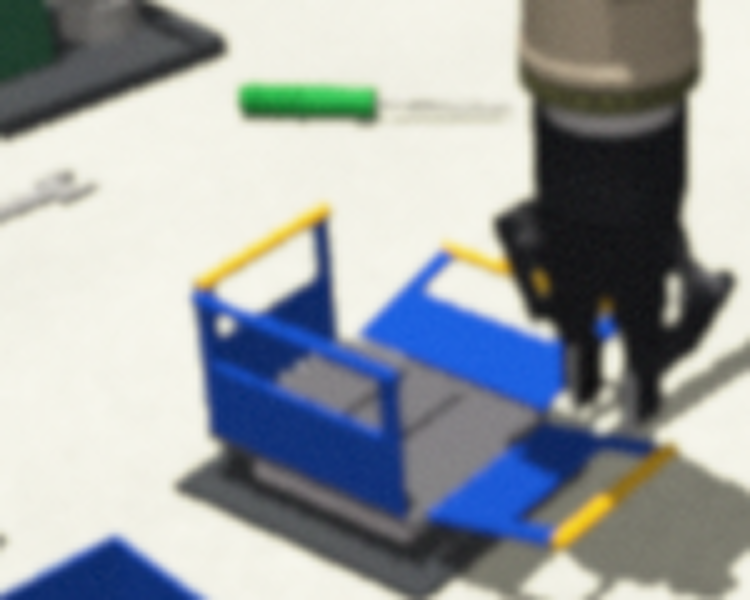

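The fingers at (600,410) hang above the left bar (615,495). I lower and grip.

```bash
python3 -m jog '[{"tx":0,"ty":-0.009,"tz":0.15,"ax":0,"ay":0,"az":0,"hand":0.3},{"tx":0,"ty":-0.009,"tz":0.3,"ax":0,"ay":0,"az":0,"hand":0.3},{"tx":0,"ty":-0.009,"tz":0.42,"ax":0,"ay":0,"az":0,"hand":0.3},{"tx":0,"ty":-0.009,"tz":0.46,"ax":0,"ay":0,"az":0,"hand":0.3},{"tx":0,"ty":-0.009,"tz":0.46,"ax":0,"ay":0,"az":0,"hand":0.3}]' 20
python3 -m jog '[{"tx":0,"ty":0,"tz":0,"ax":0,"ay":0,"az":0,"hand":0},{"tx":0,"ty":0,"tz":0,"ax":0,"ay":0,"az":0,"hand":0},{"tx":0,"ty":0,"tz":0,"ax":0,"ay":0,"az":0,"hand":0},{"tx":0,"ty":0,"tz":0,"ax":0,"ay":0,"az":0,"hand":0}]' 20
python3 - <<'E'
from h import *
from bench import *
s=snapshot("scene")
crop(s,200,130,150,120,5,'pics/b2.png')
goto(C+75*YT+[0,0,283],9)
E
```

```text
time: 5.98
tool_pos: [596.8, 80.9, 211.8]
tcp_rot: [-180.0, 0.1, 8.6]
ft_force: [-0.6, 0.2, 0.7]
finger_gap: 25.6
time: 6.32
tool_pos: [597.8, 81.5, 213.9]
tcp_rot: [180.0, -0.2, 8.7]
ft_force: [1.4, -0.4, 1.2]
finger_gap: 8.4
t [ 0.006  0.584 -0.462] a [ 0.001 -0.004 -0.007] | now [597.8  81.5 213.7] [180.   -0.2   8.7] [2.6 0.8 1.2] gap 8.1 t 6.37
```

View pics/b2.png

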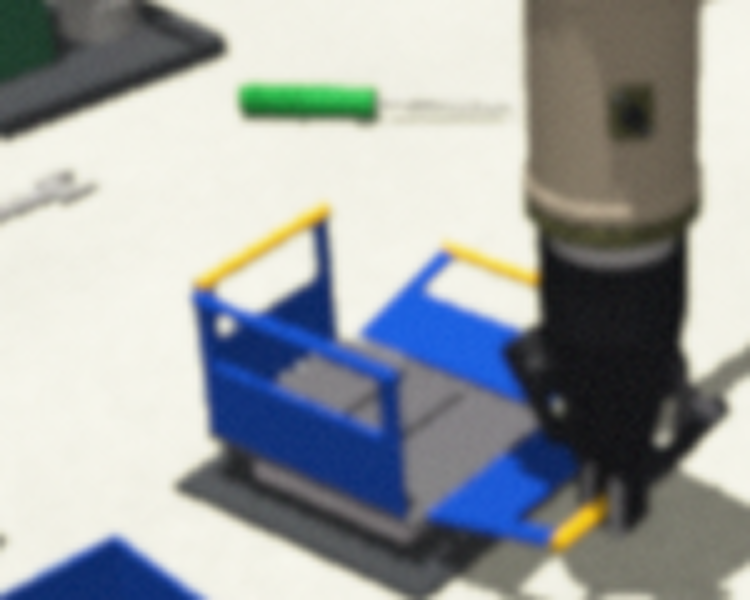

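Bar gripped at (605,505), gap 8.1 mm. Swing it up.

```bash
python3 -m jog '[{"tx":0,"ty":0.037,"tz":-0.113,"ax":0,"ay":0,"az":0,"hand":0},{"tx":0,"ty":0.099,"tz":-0.219,"ax":0,"ay":0,"az":0,"hand":0},{"tx":0,"ty":0.181,"tz":-0.31,"ax":0,"ay":0,"az":0,"hand":0},{"tx":0,"ty":0.28,"tz":-0.382,"ax":0,"ay":0,"az":0,"hand":0},{"tx":0,"ty":0.392,"tz":-0.432,"ax":0,"ay":0,"az":0,"hand":0}]' 20
python3 -m jog '[{"tx":0,"ty":0.1,"tz":-0.023,"ax":0,"ay":0,"az":0,"hand":0},{"tx":0,"ty":0.18,"tz":-0.029,"ax":0,"ay":0,"az":0,"hand":0},{"tx":0,"ty":0.2,"tz":-0.029,"ax":0,"ay":0,"az":0,"hand":0},{"tx":0,"ty":0.22,"tz":-0.02,"ax":0,"ay":0,"az":0,"hand":0},{"tx":0,"ty":0.22,"tz":-0.02,"ax":0,"ay":0,"az":0,"hand":0}]' 20
python3 - <<'E'
from h import *
goto(C+75*YT+[0,0,283],9)
E
```

```text
time: 6.78
tool_pos: [606.5, 24.6, 280.1]
tcp_rot: [-179.9, -0.2, 8.8]
ft_force: [1.9, 3.0, 1.5]
finger_gap: 8.1
time: 7.2
tool_pos: [611.6, -5.7, 283.9]
tcp_rot: [-179.6, -0.3, 8.8]
ft_force: [-8.4, 24.5, 23.6]
finger_gap: 8.4
t [ 0.002 -0.005  0.006] a [-0.009 -0.006 -0.005] | now [611.6  -5.7 283.9] [-179.6   -0.3    8.8] [-8.4 24.5 23.6] gap 8.4 t 7.2
```

```bash
python3 -m jog '[{"tx":0,"ty":0,"tz":-0.02,"ax":0,"ay":0,"az":0,"hand":0.3},{"tx":0,"ty":-0.02,"tz":-0.02,"ax":0,"ay":0,"az":0,"hand":0.3},{"tx":0,"ty":-0.02,"tz":-0.2,"ax":0,"ay":0,"az":0,"hand":0.3},{"tx":0,"ty":-0.02,"tz":-0.4,"ax":0,"ay":0,"az":0,"hand":0.3},{"tx":0,"ty":-0.02,"tz":-0.5,"ax":0,"ay":0,"az":0,"hand":0.3}]' 20
python3 -m jog '[{"tx":-0.2,"ty":0.1,"tz":0,"ax":0,"ay":0,"az":-0.15,"hand":0.3},{"tx":-0.4,"ty":0.2,"tz":0,"ax":0,"ay":0,"az":-0.3,"hand":0.3},{"tx":-0.6,"ty":0.3,"tz":0,"ax":0,"ay":0,"az":-0.45,"hand":0.3},{"tx":-0.8,"ty":0.4,"tz":0,"ax":0,"ay":0,"az":-0.6,"hand":0.3},{"tx":-0.9,"ty":0.45,"tz":0,"ax":0,"ay":0,"az":-0.75,"hand":0.3}]' 20
python3 - <<'E'
from h import *
goto([480,-102,290],99)
E
```

```text
time: 7.62
tool_pos: [610.7, -6.4, 357.7]
tcp_rot: [179.9, -0.1, 8.7]
ft_force: [1.0, -0.5, 1.6]
finger_gap: 25.3
time: 8.03
tool_pos: [484.6, -95.0, 354.0]
tcp_rot: [-179.9, 0.1, 42.7]
ft_force: [0.1, -0.9, 0.6]
finger_gap: 25.6
t [-0.053  0.014  0.427] a [-0.002  0.002 -1.251] | now [484.6 -95.  354. ] [-1.799e+02  1.000e-01  4.270e+01] [ 0.1 -0.9  0.6] gap 25.6 t 8.03
```

```bash
python3 -m jog '[{"tx":-0.02,"ty":0.01,"tz":0,"ax":0,"ay":0,"az":-0.15,"hand":0.3},{"tx":-0.05,"ty":0.014,"tz":0,"ax":0,"ay":0,"az":-0.3,"hand":0.3},{"tx":-0.05,"ty":0.014,"tz":0,"ax":0,"ay":0,"az":-0.45,"hand":0.3},{"tx":-0.05,"ty":0.014,"tz":0,"ax":0,"ay":0,"az":-0.6,"hand":0.3},{"tx":-0.05,"ty":0.014,"tz":0,"ax":0,"ay":0,"az":-0.75,"hand":0.3}]' 20
python3 -m jog '[{"tx":0,"ty":0,"tz":0.1,"ax":0,"ay":0,"az":-0.15,"hand":0.3},{"tx":0,"ty":0,"tz":0.2,"ax":0,"ay":0,"az":-0.3,"hand":0.3},{"tx":0,"ty":0,"tz":0.4,"ax":0,"ay":0,"az":-0.45,"hand":0.3},{"tx":0,"ty":0,"tz":0.4,"ax":0,"ay":0,"az":-0.5,"hand":0.3},{"tx":0,"ty":0,"tz":0.4,"ax":0,"ay":0,"az":-0.5,"hand":0.3}]' 20
python3 - <<'E'
from h import *
from bench import *
s=snapshot("scene")
crop(s,200,130,150,120,5,'pics/c1.png')
goto([480.5,-102,216],99)
E
```

```text
time: 8.45
tool_pos: [482.6, -100.4, 354.4]
tcp_rot: [-180.0, 0.0, 76.5]
ft_force: [-0.0, -0.2, -0.8]
finger_gap: 25.7
time: 8.87
tool_pos: [481.8, -99.9, 292.2]
tcp_rot: [-179.7, -0.1, 98.8]
ft_force: [-0.5, 0.8, 0.4]
finger_gap: 25.9
t [-0.011 -0.014  0.519] a [-0.003 -0.001 -0.009] | now [ 482.5 -100.1  293.8] [-179.9   -0.    98.6] [ 0.3 -0.3  1. ] gap 25.6 t 8.92
```

View pics/c1.png

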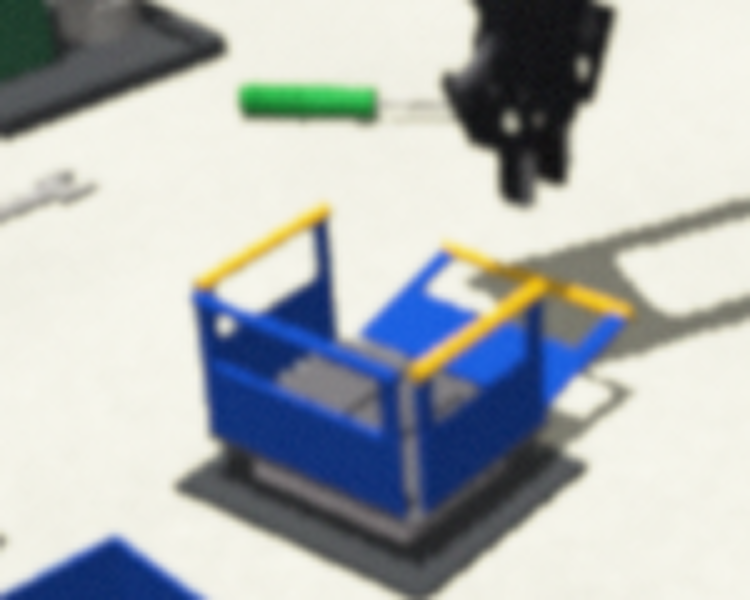

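Left and right walls stand upright. The fingers are above the front bar (540,275). I lower and grip.

```bash
python3 -m jog '[{"tx":-0.01,"ty":-0.014,"tz":0.15,"ax":0,"ay":0,"az":0,"hand":0.3},{"tx":-0.01,"ty":-0.014,"tz":0.3,"ax":0,"ay":0,"az":0,"hand":0.3},{"tx":-0.01,"ty":-0.014,"tz":0.45,"ax":0,"ay":0,"az":0,"hand":0.3},{"tx":-0.01,"ty":-0.014,"tz":0.52,"ax":0,"ay":0,"az":0,"hand":0.3},{"tx":-0.01,"ty":-0.014,"tz":0.52,"ax":0,"ay":0,"az":0,"hand":0.3}]' 20
python3 -m jog '[{"tx":0,"ty":0,"tz":0,"ax":0,"ay":0,"az":0,"hand":0},{"tx":0,"ty":0,"tz":0,"ax":0,"ay":0,"az":0,"hand":0},{"tx":0,"ty":0,"tz":0,"ax":0,"ay":0,"az":0,"hand":0},{"tx":0,"ty":0,"tz":0,"ax":0,"ay":0,"az":0,"hand":0}]' 20
python3 - <<'E'
from h import *
from bench import *
s=snapshot("scene")
crop(s,200,130,150,120,5,'pics/c2.png')
goto(C-60*XT+[0,0,283],99)
E
```

```text
time: 9.33
tool_pos: [480.2, -101.6, 214.9]
tcp_rot: [-179.8, -0.1, 98.6]
ft_force: [-1.2, -0.2, 0.6]
finger_gap: 25.7
time: 9.67
tool_pos: [481.0, -102.1, 218.1]
tcp_rot: [-180.0, 0.0, 98.7]
ft_force: [-5.8, -1.3, -0.1]
finger_gap: 8.0
t [ 0.006  0.562 -0.433] a [-0.001  0.001 -0.007] | now [ 481.1 -102.1  218.2] [-180.     0.    98.7] [-5.3 -0.1 -0.3] gap 8.1 t 9.72
```

View pics/c2.png

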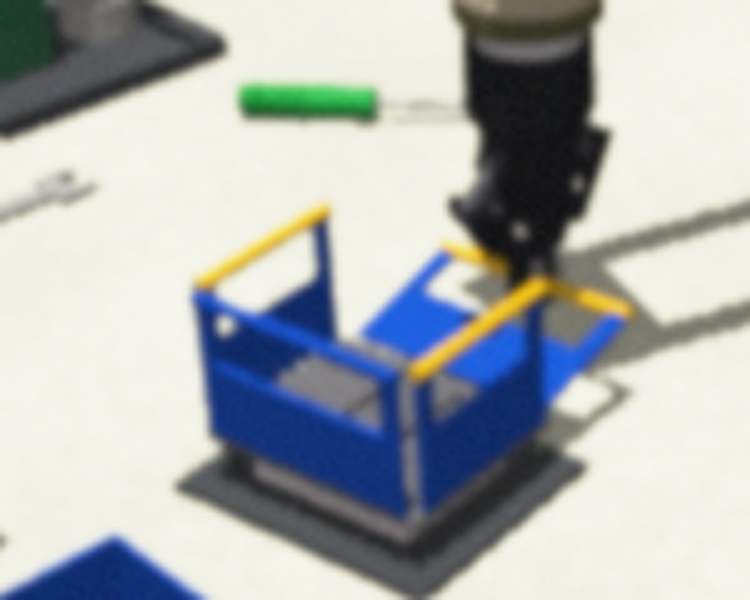

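Bar gripped at (525,275). Swing the front wall up.

```bash
python3 -m jog '[{"tx":0,"ty":0.033,"tz":-0.097,"ax":0,"ay":0,"az":0,"hand":0},{"tx":0,"ty":0.094,"tz":-0.203,"ax":0,"ay":0,"az":0,"hand":0},{"tx":0,"ty":0.177,"tz":-0.294,"ax":0,"ay":0,"az":0,"hand":0},{"tx":0,"ty":0.276,"tz":-0.366,"ax":0,"ay":0,"az":0,"hand":0},{"tx":0,"ty":0.388,"tz":-0.416,"ax":0,"ay":0,"az":0,"hand":0}]' 20
python3 -m jog '[{"tx":0,"ty":0.1,"tz":-0.023,"ax":0,"ay":0,"az":0,"hand":0},{"tx":0,"ty":0.18,"tz":-0.029,"ax":0,"ay":0,"az":0,"hand":0},{"tx":0,"ty":0.2,"tz":-0.029,"ax":0,"ay":0,"az":0,"hand":0},{"tx":0,"ty":0.21,"tz":-0.02,"ax":0,"ay":0,"az":0,"hand":0},{"tx":0,"ty":0.21,"tz":-0.02,"ax":0,"ay":0,"az":0,"hand":0}]' 20
python3 - <<'E'
from h import *
goto(C-60*XT+[0,0,283],99)
E
```

```text
time: 10.13
tool_pos: [539.3, -92.8, 283.1]
tcp_rot: [179.9, 0.0, 98.7]
ft_force: [-1.2, 1.9, -3.1]
finger_gap: 8.4
time: 10.55
tool_pos: [567.8, -88.9, 285.0]
tcp_rot: [-179.5, 0.0, 98.7]
ft_force: [-30.7, -2.8, 23.6]
finger_gap: 8.3
t [ 0.007 -0.023  0.014] a [-0.011  0.    -0.007] | now [567.8 -88.9 285. ] [-179.5    0.    98.7] [-30.7  -2.8  23.6] gap 8.3 t 10.55
```

```bash
python3 -m jog '[{"tx":0,"ty":0,"tz":-0.02,"ax":0,"ay":0,"az":0,"hand":0.3},{"tx":0,"ty":-0.02,"tz":-0.02,"ax":0,"ay":0,"az":0,"hand":0.3},{"tx":0,"ty":-0.02,"tz":-0.2,"ax":0,"ay":0,"az":0,"hand":0.3},{"tx":0,"ty":-0.02,"tz":-0.4,"ax":0,"ay":0,"az":0,"hand":0.3},{"tx":0,"ty":-0.02,"tz":-0.5,"ax":0,"ay":0,"az":0,"hand":0.3}]' 20
python3 - <<'E'
from h import *
goto([432.7,321.5,340],99)
E
```

```text
time: 10.97
tool_pos: [567.7, -88.9, 362.5]
tcp_rot: [179.7, 0.1, 98.7]
ft_force: [1.0, 0.3, 1.5]
finger_gap: 25.7
t [ 2.841 -0.477  0.141] a [ 0.007  0.003 -0.007] | now [567.7 -88.9 362.5] [1.797e+02 1.000e-01 9.870e+01] [1.  0.3 1.5] gap 25.7 t 10.97
```

```bash
python3 -m jog '[{"tx":0.25,"ty":-0.04,"tz":0,"ax":0,"ay":0,"az":0,"hand":0.3},{"tx":0.5,"ty":-0.08,"tz":0,"ax":0,"ay":0,"az":0,"hand":0.6},{"tx":0.75,"ty":-0.12,"tz":0,"ax":0,"ay":0,"az":0,"hand":0.6},{"tx":0.95,"ty":-0.16,"tz":0,"ax":0,"ay":0,"az":0,"hand":0.6}]' 20
python3 -m jog '[{"tx":0.25,"ty":-0.04,"tz":0,"ax":0,"ay":0,"az":0,"hand":0.6},{"tx":0.5,"ty":-0.08,"tz":0,"ax":0,"ay":0,"az":0,"hand":0.6},{"tx":0.75,"ty":-0.12,"tz":0,"ax":0,"ay":0,"az":0,"hand":0.6},{"tx":0.95,"ty":-0.16,"tz":0,"ax":0,"ay":0,"az":0,"hand":0.6}]' 20
python3 -m jog '[{"tx":0.25,"ty":-0.04,"tz":0,"ax":0,"ay":0,"az":0,"hand":0.6},{"tx":0.5,"ty":-0.08,"tz":0,"ax":0,"ay":0,"az":0,"hand":0.6},{"tx":0.75,"ty":-0.12,"tz":0,"ax":0,"ay":0,"az":0,"hand":0.6},{"tx":0.93,"ty":-0.16,"tz":0,"ax":0,"ay":0,"az":0,"hand":0.6},{"tx":0.93,"ty":-0.16,"tz":0,"ax":0,"ay":0,"az":0,"hand":0.6}]' 20
python3 - <<'E'
from h import *
from bench import *
goto([432.7,321.5,340],99)
s=snapshot("scene");cv2.imwrite('pics/d1.png',s["pixels"][:,:,::-1])
s=snapshot("top");cv2.imwrite('pics/d1t.png',s["pixels"][:,:,::-1]);crop(s,285,140,110,85,7,'pics/d1tray.png')
goto([432.7,321.5,340],99)
E
```

```text
time: 11.3
tool_pos: [521.1, 50.4, 359.2]
tcp_rot: [179.8, -0.0, 98.7]
ft_force: [0.2, -0.0, -0.6]
finger_gap: 51.0
time: 11.63
tool_pos: [475.5, 188.0, 359.2]
tcp_rot: [179.8, -0.1, 98.7]
ft_force: [1.0, 0.2, 0.0]
finger_gap: 51.0
time: 12.05
tool_pos: [429.6, 324.3, 359.1]
tcp_rot: [179.9, -0.2, 98.9]
ft_force: [-0.8, 0.1, -0.1]
finger_gap: 51.2
t [-0.022  0.017  0.128] a [ 0.003 -0.004 -0.002] | now [429.6 324.3 359.1] [179.9  -0.2  98.9] [-0.8  0.1 -0.1] gap 51.2 t 12.05
t [0.001 0.011 0.124] a [ 0.003 -0.001 -0.003] | now [431.1 321.1 358.6] [179.9  -0.   98.8] [ 0.3 -0.7 -0.2] gap 51.1 t 12.15
```

View pics/d1.png

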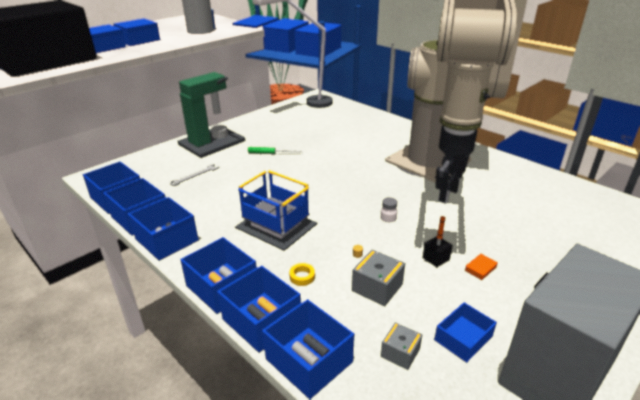

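View pics/d1tray.png

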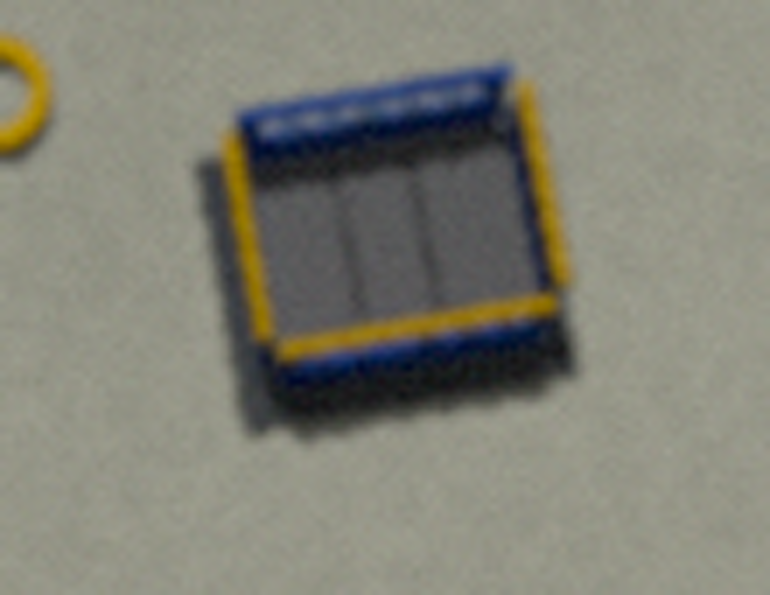

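All three walls are up in both views (top crop: left bar (250,237), right bar (545,185), front bar (415,327)). I check the bar offsets numerically and look at the stylus under the fingers.

```bash
python3 - <<'E'
from h import *
from bench import *
s=load('top0.pkl')
for n,p in [("L",(250,237)),("R",(545,185)),("F",(415,327)),("Bk",(375,93))]:
    q=atz(s,(p[0]+.5)/7-.5+285,(p[1]+.5)/7-.5+140,128)-C
    print(n,"tray x,y",np.round([q@XT,q@YT],1))
t=snapshot("scene");crop(t,400,140,90,130,4,'pics/d2.png')
goto([432.7,321.5,257],99)
E
```

```text
L tray x,y [ 0.2 74.5]
R tray x,y [  2.  -74.2]
F tray x,y [-58.2   2. ]
Bk tray x,y [62.5  0.8]
t [0.007 0.008 0.676] a [ 0.002 -0.    -0.005] | now [431.5 320.2 358.4] [179.9  -0.   98.8] [ 1.4 -0.3  0.8] gap 51.0 t 12.2
```

View pics/d2.png

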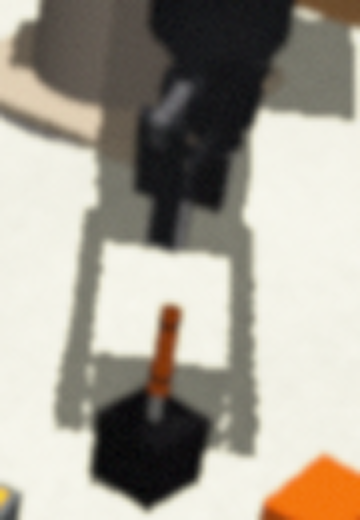

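Bar offsets are ±74.5 and -58 mm from the tray centre, so upright. The stylus top (170,310) is in line under the fingers (170,240). I lower.

```bash
python3 -m jog '[{"tx":0.006,"ty":0.008,"tz":0.15,"ax":0,"ay":0,"az":0,"hand":0.6},{"tx":0.006,"ty":0.008,"tz":0.3,"ax":0,"ay":0,"az":0,"hand":0.6},{"tx":0.006,"ty":0.008,"tz":0.45,"ax":0,"ay":0,"az":0,"hand":0.6},{"tx":0.006,"ty":0.008,"tz":0.6,"ax":0,"ay":0,"az":0,"hand":0.6},{"tx":0.006,"ty":0.008,"tz":0.68,"ax":0,"ay":0,"az":0,"hand":0.6}]' 20
python3 -m jog '[{"tx":0,"ty":0,"tz":0,"ax":0,"ay":0,"az":0,"hand":0.6},{"tx":0,"ty":0,"tz":0,"ax":0,"ay":0,"az":0,"hand":0.6}]' 20
python3 - <<'E'
from h import *
from bench import *
t=snapshot("scene");crop(t,400,140,90,130,4,'pics/d3.png')
goto([432.7,321.5,257],99)
E
```

```text
time: 12.62
tool_pos: [432.5, 319.3, 253.0]
tcp_rot: [-179.9, 0.1, 98.6]
ft_force: [-1.0, 0.6, -0.6]
finger_gap: 51.3
time: 12.78
tool_pos: [432.9, 320.3, 255.5]
tcp_rot: [-180.0, 0.0, 98.6]
ft_force: [-0.2, -0.7, 0.4]
finger_gap: 51.3
t [ 0.005 -0.003 -0.002] a [ 0.002 -0.001 -0.008] | now [433.3 320.8 256.6] [179.9  -0.   98.6] [-0.6 -0.2  0.9] gap 50.9 t 12.83
```

View pics/d3.png

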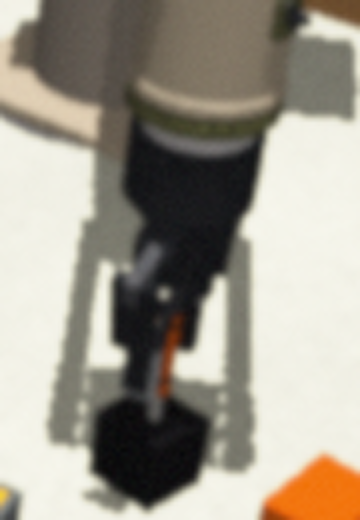

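The handle (172,350) stands between the fingers. I close at 40 N.

```bash
python3 -m jog '[{"tx":0,"ty":0,"tz":0,"ax":0,"ay":0,"az":0,"hand":0},{"tx":0,"ty":0,"tz":0,"ax":0,"ay":0,"az":0,"hand":0},{"tx":0,"ty":0,"tz":0,"ax":0,"ay":0,"az":0,"hand":0},{"tx":0,"ty":0,"tz":0,"ax":0,"ay":0,"az":0,"hand":0},{"tx":0,"ty":0,"tz":0,"ax":0,"ay":0,"az":0,"hand":0}]' 40
python3 -m jog '[{"tx":0,"ty":0,"tz":-0.05,"ax":0,"ay":0,"az":0,"hand":0},{"tx":0,"ty":0,"tz":-0.15,"ax":0,"ay":0,"az":0,"hand":0},{"tx":0,"ty":0,"tz":-0.3,"ax":0,"ay":0,"az":0,"hand":0},{"tx":0,"ty":0,"tz":-0.5,"ax":0,"ay":0,"az":0,"hand":0},{"tx":0,"ty":0,"tz":-0.6,"ax":0,"ay":0,"az":0,"hand":0}]' 40
python3 - <<'E'
from h import *
from bench import *
t=snapshot("scene");crop(t,400,100,100,150,4,'pics/d4.png')
goto([617,283,350],99)
E
```

```text
time: 13.25
tool_pos: [432.5, 321.4, 256.6]
tcp_rot: [180.0, -0.0, 98.7]
ft_force: [-3.3, -0.3, 8.2]
finger_gap: 12.9
time: 13.67
tool_pos: [433.1, 321.5, 349.5]
tcp_rot: [179.8, -0.1, 98.7]
ft_force: [0.4, 0.0, 0.1]
finger_gap: 13.1
t [-0.441  1.168  0.023] a [ 0.01  -0.004 -0.006] | now [433.8 321.9 352.3] [179.5  -0.2  98.7] [1.2 1.6 1.9] gap 12.8 t 13.72
```

View pics/d4.png

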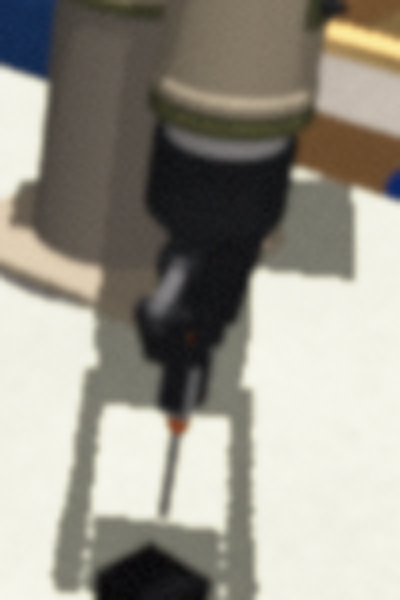

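Stylus is lifted, with the shaft hanging straight between (177,425) and (163,515). I carry it to above the aperture.

```bash
python3 -m jog '[{"tx":-0.08,"ty":0.2,"tz":0,"ax":0,"ay":0,"az":0,"hand":0},{"tx":-0.15,"ty":0.4,"tz":0,"ax":0,"ay":0,"az":0,"hand":0},{"tx":-0.22,"ty":0.58,"tz":0,"ax":0,"ay":0,"az":0,"hand":0}]' 40
python3 -m jog '[{"tx":-0.08,"ty":0.2,"tz":0,"ax":0,"ay":0,"az":0,"hand":0},{"tx":-0.15,"ty":0.4,"tz":0,"ax":0,"ay":0,"az":0,"hand":0},{"tx":-0.2,"ty":0.54,"tz":0,"ax":0,"ay":0,"az":0,"hand":0},{"tx":-0.22,"ty":0.585,"tz":0,"ax":0,"ay":0,"az":0,"hand":0},{"tx":-0.22,"ty":0.585,"tz":0,"ax":0,"ay":0,"az":0,"hand":0}]' 40
python3 -m jog '[{"tx":0,"ty":0,"tz":0,"ax":0,"ay":0,"az":0,"hand":0},{"tx":0,"ty":0,"tz":0,"ax":0,"ay":0,"az":0,"hand":0},{"tx":0,"ty":0,"tz":0,"ax":0,"ay":0,"az":0,"hand":0}]' 40
python3 - <<'E'
from h import *
from bench import *
t=snapshot("scene");crop(t,340,150,80,160,4,'pics/e1.png');pickle.dump(t,open('e1.pkl','wb'))
t=snapshot("top");crop(t,200,130,80,80,7,'pics/e1t.png')
goto([617,283,326],99)
E
```

```text
time: 13.97
tool_pos: [524.6, 301.6, 346.1]
tcp_rot: [179.9, -0.0, 98.8]
ft_force: [-0.7, 0.8, -1.1]
finger_gap: 12.8
time: 14.38
tool_pos: [616.5, 281.4, 344.9]
tcp_rot: [-180.0, 0.0, 98.6]
ft_force: [-0.4, 0.5, 0.2]
finger_gap: 13.1
time: 14.63
tool_pos: [614.1, 282.9, 345.5]
tcp_rot: [-180.0, -0.0, 98.8]
ft_force: [0.2, -0.6, -0.7]
finger_gap: 13.0
t [-0.002  0.018  0.131] a [ 0.    -0.    -0.005] | now [614.3 282.9 345.6] [180.   -0.   98.8] [ 0.4  0.2 -0.8] gap 13.0 t 14.73
```

View pics/e1.png

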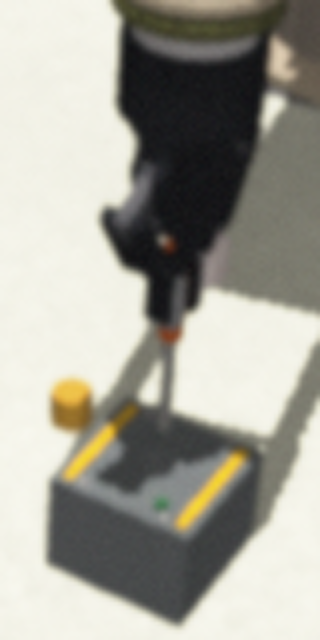

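View pics/e1t.png

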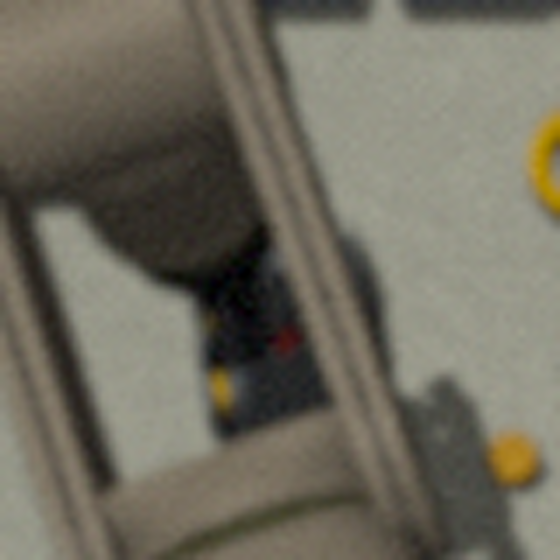

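```bash
python3 - <<'E'
from h import *
t=load('e1.pkl')
crop(t,360,225,50,50,12,'pics/e2.png')
for X in ([614.3,282.9,94],[614.3,282.9,155],[617,283,68]):
    p=proj(t,np.array(X));print(p,(p-[360,225]+.5)*12-.5)
E
```

```text
[380.17036647 256.15007332] [247.54439758 379.30087988]
[381.91539101 234.52747485] [268.48469212 119.8296982 ]
[378.74161254 265.52345017] [230.39935042 491.78140209]
```

View pics/e2.png

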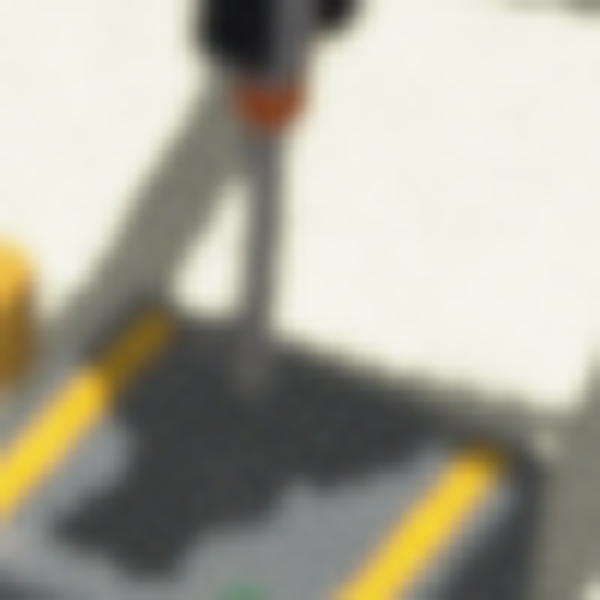

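The tip at (252,388) agrees with the predicted (247,379) within 1 px of the original. I correct 2.5 mm and enter the hole.

```bash
python3 -m jog '[{"tx":-0.001,"ty":0.016,"tz":0,"ax":0,"ay":0,"az":0,"hand":0},{"tx":-0.001,"ty":0.016,"tz":0,"ax":0,"ay":0,"az":0,"hand":0},{"tx":-0.001,"ty":0.016,"tz":0.1,"ax":0,"ay":0,"az":0,"hand":0},{"tx":-0.001,"ty":0.016,"tz":0.2,"ax":0,"ay":0,"az":0,"hand":0},{"tx":-0.001,"ty":0.016,"tz":0.23,"ax":0,"ay":0,"az":0,"hand":0}]' 40
python3 -m jog '[{"tx":0,"ty":0,"tz":0,"ax":0,"ay":0,"az":0,"hand":0},{"tx":0,"ty":0,"tz":0,"ax":0,"ay":0,"az":0,"hand":0}]' 40
python3 - <<'E'
from h import *
goto([617,283,282],99)
E
```

```text
time: 15.15
tool_pos: [616.9, 282.3, 308.2]
tcp_rot: [-179.8, 0.0, 98.7]
ft_force: [-0.2, -0.3, -0.5]
finger_gap: 12.9
time: 15.32
tool_pos: [617.5, 282.5, 310.8]
tcp_rot: [-180.0, 0.0, 98.7]
ft_force: [-0.6, 0.9, 0.2]
finger_gap: 12.8
t [ 0.004 -0.003  0.192] a [-0.001  0.    -0.007] | now [617.5 282.5 310.8] [-180.     0.    98.7] [-0.6  0.9  0.2] gap 12.8 t 15.32
```

```bash
python3 -m jog '[{"tx":0,"ty":-0.003,"tz":0.06,"ax":0,"ay":0,"az":0,"hand":0},{"tx":0,"ty":-0.003,"tz":0.12,"ax":0,"ay":0,"az":0,"hand":0},{"tx":0,"ty":-0.003,"tz":0.16,"ax":0,"ay":0,"az":0,"hand":0},{"tx":0,"ty":-0.003,"tz":0.16,"ax":0,"ay":0,"az":0,"hand":0},{"tx":0,"ty":-0.003,"tz":0.16,"ax":0,"ay":0,"az":0,"hand":0}]' 40
python3 - <<'E'
from h import *
goto([617,283,278.6],99)
E
```

```text
time: 15.73
tool_pos: [616.9, 282.3, 286.0]
tcp_rot: [-179.9, 0.0, 98.7]
ft_force: [-0.3, 0.4, 0.2]
finger_gap: 13.0
t [0.005 0.001 0.049] a [-0.002  0.    -0.007] | now [616.9 282.3 286. ] [-179.9    0.    98.7] [-0.3  0.4  0.2] gap 13.0 t 15.73
```

Free until here. I press in small steps and watch fz.

```bash
python3 -m jog '[{"tx":0.003,"ty":0,"tz":0.02,"ax":0,"ay":0,"az":0,"hand":0},{"tx":0.003,"ty":0,"tz":0.02,"ax":0,"ay":0,"az":0,"hand":0},{"tx":0.003,"ty":0,"tz":0.02,"ax":0,"ay":0,"az":0,"hand":0}]' 40
python3 -m jog '[{"tx":0,"ty":0,"tz":0.015,"ax":0,"ay":0,"az":0,"hand":0},{"tx":0,"ty":0,"tz":0.015,"ax":0,"ay":0,"az":0,"hand":0},{"tx":0,"ty":0,"tz":0.015,"ax":0,"ay":0,"az":0,"hand":0}]' 40
python3 -m jog '[{"tx":0,"ty":0,"tz":0.01,"ax":0,"ay":0,"az":0,"hand":0},{"tx":0,"ty":0,"tz":0.02,"ax":0,"ay":0,"az":0,"hand":0},{"tx":0,"ty":0,"tz":0.02,"ax":0,"ay":0,"az":0,"hand":0},{"tx":0,"ty":0,"tz":0.02,"ax":0,"ay":0,"az":0,"hand":0}]' 40
```

```text
time: 15.98
tool_pos: [617.3, 282.9, 284.2]
tcp_rot: [180.0, -0.0, 98.7]
ft_force: [0.1, 0.3, 1.2]
finger_gap: 13.0
time: 16.23
tool_pos: [617.3, 282.9, 281.9]
tcp_rot: [180.0, -0.0, 98.7]
ft_force: [0.5, 0.6, 2.3]
finger_gap: 12.4
time: 16.57
tool_pos: [617.3, 282.9, 278.9]
tcp_rot: [180.0, -0.0, 98.7]
ft_force: [-0.0, -0.2, 4.3]
finger_gap: 12.9
```

```bash
python3 -m jog '[{"tx":0,"ty":0,"tz":0.012,"ax":0,"ay":0,"az":0,"hand":0},{"tx":0,"ty":0,"tz":0.012,"ax":0,"ay":0,"az":0,"hand":0},{"tx":0,"ty":0,"tz":0.012,"ax":0,"ay":0,"az":0,"hand":0},{"tx":0,"ty":0,"tz":0.012,"ax":0,"ay":0,"az":0,"hand":0}]' 40
```

```text
time: 16.9
tool_pos: [617.5, 283.1, 278.5]
tcp_rot: [179.9, -0.0, 98.7]
ft_force: [-2.4, -0.6, 11.8]
finger_gap: 13.3
```

The button has bottomed (11.8 N, above the spring's 4.8 N). I dwell 0.8 s and check everything again.

```bash
python3 -m jog '[{"tx":0,"ty":0,"tz":0,"ax":0,"ay":0,"az":0,"hand":0},{"tx":0,"ty":0,"tz":0,"ax":0,"ay":0,"az":0,"hand":0},{"tx":0,"ty":0,"tz":0,"ax":0,"ay":0,"az":0,"hand":0},{"tx":0,"ty":0,"tz":0,"ax":0,"ay":0,"az":0,"hand":0},{"tx":0,"ty":0,"tz":0,"ax":0,"ay":0,"az":0,"hand":0}]' 40
python3 -m jog '[{"tx":0,"ty":0,"tz":0,"ax":0,"ay":0,"az":0,"hand":0},{"tx":0,"ty":0,"tz":0,"ax":0,"ay":0,"az":0,"hand":0},{"tx":0,"ty":0,"tz":0,"ax":0,"ay":0,"az":0,"hand":0},{"tx":0,"ty":0,"tz":0,"ax":0,"ay":0,"az":0,"hand":0},{"tx":0,"ty":0,"tz":0,"ax":0,"ay":0,"az":0,"hand":0}]' 40
python3 - <<'E'
from h import *
from bench import *
t=snapshot("scene");cv2.imwrite('pics/f1.png',t["pixels"][:,:,::-1]);crop(t,345,190,70,110,5,'pics/f2.png')
E
```

```text
time: 17.32
tool_pos: [617.6, 283.0, 278.6]
tcp_rot: [179.9, -0.0, 98.7]
ft_force: [-0.7, -0.4, 11.2]
finger_gap: 13.1
time: 17.73
tool_pos: [617.5, 283.1, 278.6]
tcp_rot: [179.9, -0.0, 98.7]
ft_force: [-1.0, -1.4, 11.4]
finger_gap: 13.0
```

View pics/f1.png

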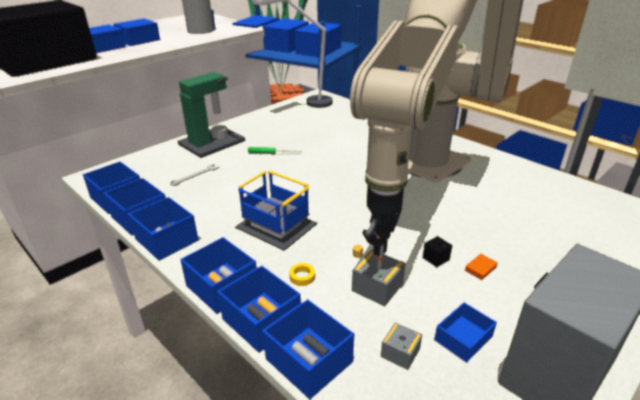

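View pics/f2.png

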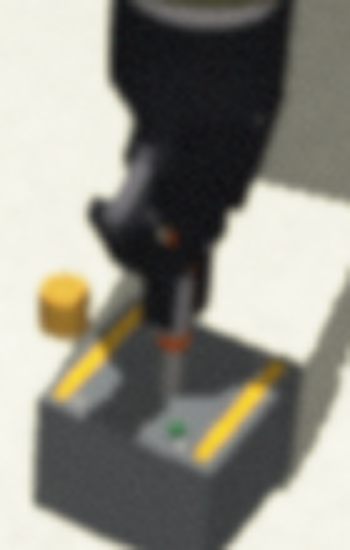

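The walls are still up (275,195). The shaft goes into the box's hole (172,395 in the crop), and the bystanders sit at their original pixels. I hand in.

```bash
python3 -c "
from bench import *
print(hand_in())
s=sense();print(s['tool_pos'],s['ft_force'],s['finger_gap'],s['time'])"
```

```text
the job is handed in; nothing more can be done
None
the job is handed in; nothing more can be done
```

I folded all three walls of the tray upright, took the stylus from its holder and pressed the red button down through the hole. I handed the job in at about 17.8 s, with the stylus still gripped and the button held down.

- **Walls:** I swung each wall up by its grip bar until it hit the stop, where it pushed back with 12 to 31 N. A top-view check gave the bars at +74.5, -74.2 and -58.2 mm from the tray centre. Upright is nominally ±75 and -60 mm. The last scene picture still shows all three up.
- **Button:** The force rose along the spring, 1.2, 2.3, then 4.3 N. It jumped to 11.8 N when the button reached its end and held at about 11.3 N for 0.8 s without drifting. The grip was set to 40 N and the finger gap was 13 mm on the 14 mm handle.
- **Bystanders:** All seven looked unmoved in the last scene picture, judged by eye.

No check failed or disagreed. `hand_in()` gives no verdict, and I could not read the state after handing in, so the final second itself is unchecked.

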